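# Check the folding lid stay of the green slide case

## Task

The folding stay on the green-lidded slide case has just been refitted; check that it works. Raise the green lid by its black grip, all the way up until the stay straightens and locks, and let go so that the lid stands open on its stay by itself. Then push the red pad at the stay's knee down so that the stay folds, and let the lid close fully; leave the white-lidded case shut and touch nothing at the end.

Things in the scene. Friction and masses are not known exactly. Their poses are not given: they have to be found in the camera images.
- green_case: Grey case with green lid, fixed to the bench: 150 (x) x 140 (y) x 105 mm to the rim, lid 10 mm more. Origin: centre of its underside, on the bench; x axis from front to back, within 0.2 rad of the robot's x; z up. Hinge line along y at x = +75, z = 105 mm. The folding stay (two 12 mm flat steel bars) is outside its -y wall, the robot's right. A like case with white lid stands beside it.
- green_grip (a point): Centre of the lid's grip: black cylinder along y, 18 mm across, 34 mm long, at the middle of the lid's front edge, 28 mm ahead of it. Pinch its flat ends, fingers closing along y, tool down; it may turn between the fingers. Lid shut: 178 mm ahead of the hinge line, 6 mm above it. It swings about the hinge with under 6 N, to 0.28 m above the bench.
- green_pad (a point): Centre of the red pad at the stay's knee: cylinder along y, 22 mm across, 34 mm long, 117 mm from the case's middle to -y. Lid shut: 41 mm above the bench; locked open: 126 mm. Pushed straight down from there (a few N) it lifts the lid slightly, passes the dead point after 7 mm and the knee spring's pull by 45 mm, moving up to 15 mm towards the hinge; then the lid sinks by itself.
- green_lid (a joint): Lid angle, rad: 0 shut, grows as it opens; 1.29 with the stay straight, the most it can open; 1.25 standing on the locked stay. Unless locked, the lid (0.45 kg) sinks shut by its weight in about a second, damped.
- green_knee (a joint): Knee of the stay, rad: 0 folded (lid shut), 2.28 straight, 2.66 at its stop past the straight line (locked). A light spring draws it towards the stop, so it passes over by itself when the lid has been raised as far as it goes and is let go.
- white_lid (a joint): Lid angle of the like case with the white lid, rad, 0 shut; it is to stay shut.

How it is judged:
By the outcome, as a careful person would: the job done as asked, in the order asked, and still so for the second after the job is handed in, with the robot touching nothing.
It also fails if it takes over 43 s, if anything falls off the work surface, if the arm or the gripper's body presses on something with over 40 N, if the wrist force passes 120 N, or if a joint passes its speed limit or range.

## Robot

A 7-joint arm with a two-finger parallel gripper is mounted at the origin on a cart in front of the work surface, level with it; the furniture and walls round the work are solid. World frame = base frame: x ahead of the robot, y to its left, z up, the work surface at z = 0. Lengths are in mm, angles in rad, forces in N, time in s.
With the tool pointing down it reaches from about 400 to 875 mm from the base axis. Payload 6.5 kg.
Tool frame: the origin (TCP) lies between the finger pads; the fingertips stand 11 mm ahead of it and the grasp point (between the pads) lies 8 mm behind it; y points along the fingers, z is the direction in which the jaws open and shut, and the axes are right-handed (so a half turn about y gives the same grasp; the last joint's range is limited). The gripper opens to 85 mm and grips with 20 to 120 N. Pads are 22 mm wide; open, the fingers measure 114 mm over their backs; the gripper's body (76 mm by 85 mm) begins 54 mm behind the grasp point. The pads swing forward as they close: fully open they stand 13 mm farther back than shut.
Start: joints at [-1.276, 0.536, -0.004, 1.538, 0.003, 1.067, -0.071], TCP at [229.459, 608.144, 242.29] pointing down, gripper open.
Joint ranges: [-2.7, 2.7], [-0.37, 2.16], [-1.27, 1.26], [0.24, 2.4], [-1.31, 4.45], [0.19, 1.91], [-2.76, 2.76]. Speed limits (rad/s): [2.39, 2.39, 3.14, 3.14, 3.14, 3.14, 3.14].

## Interface

Orientations are given as [roll, pitch, yaw] about the fixed x, y, z axes, in that order (R = Rz(yaw) Ry(pitch) Rx(roll)).
In Python, from cell import r, imaging, order, telemetry gives the robot as it stands. Calls block until the motion is done:
- r.goto(position, orientation): joint-space move of the TCP to a pose.
- r.servo_line(position, feed=150, orientation=None, until_force=None): straight line of the TCP; orientation=None keeps the orientation; feed is the mean speed in mm/s. With until_force (N) it stops when the force on the tool has changed by that much, and returns True; else False.
- r.set_joints(angles): joint-space move.
- r.command_gripper(opening): finger opening in mm; the grip force is fixed at half the most; returns when the fingers have stopped.
- r.hold(seconds).
- r.solve_ik(position, orientation): joint angles nearest the present ones, or None.
- imaging.camera(name): name is "scene" or "top" or "wrist"; returns a dict with "pixels" (480x640x3 uint8, red, green, blue), "camera_matrix" (3x3 intrinsics, pixels), "k1" (the pictures are not rectified: a ray, as slopes to the right and down, at radius r is drawn at 1 + k1 r^2 times it, then the intrinsics apply), "R" (3x3) and "t" (3): a world point X has camera coordinates R X + t; the wrist camera has in their place "mount" (4x4, takes a point from camera to tool coordinates, whose origin is the TCP and whose axes are the tool frame's). Camera axes: x right, y down, z forward; pixel columns grow to the right and rows downward; lengths in mm; the calibration is good to about 2 mm. A picture is of the moment at which its call begins: read the wrist's pose just before it. There is no depth.
A pose or a line that the arm cannot do raises r.MotionError and nothing moves.
- order.finish_job(): hands the job in, once; it reports no verdict.
Readings, each from a call of its own:
- telemetry.get_time(): time.
- telemetry.get_joint_positions(): joint angles.
- telemetry.get_joint_vel(): joint speeds.
- telemetry.get_joint_efforts(): joint torques, N m.
- telemetry.get_ee_pos(): TCP position.
- telemetry.get_orientation(): TCP orientation.
- telemetry.get_ft_force(): force on the tool from outside, world axes, zero at the start.
- telemetry.get_ft_torque(): the same for the moment, N m.
- telemetry.get_width(): finger opening in mm.
Only numpy, scipy, OpenCV 4.12 (cv2) and the standard library are available. Lean on these libraries where they do the work, as an engineer would, in place of code of your own. Each camera call takes 0.05 s, during which the arm holds its last target.

## Working session

There is one attempt and no reset: what is moved stays moved. The work goes in short steps, each a Python script; the robot and the scene stay as the last script left them, time stands still between calls to the robot, and variables do not carry over. Pictures are saved under pics/ and viewed, and the job is handed in when it is done.

```bash
mkdir -p pics; ls; python3 - <<'E'
from cell import r, imaging, order, telemetry
import cv2
for n in ("scene","top","wrist"):
    c=imaging.camera(n); cv2.imwrite(f"pics/{n}0.png",c["pixels"][:,:,::-1])
    print(n,{k:(v.tolist() if hasattr(v,'tolist') else v) for k,v in c.items() if k!="pixels"})
print(telemetry.get_time(),telemetry.get_orientation(),telemetry.get_ee_pos())
E
```

```text
pics
scene {'camera_matrix': [[492.1342693650036, 0.0, 322.26835152401407], [0.0, 492.1342693650036, 241.8329744065804], [0.0, 0.0, 1.0]], 'k1': -0.09768956578758414, 'R': [[0.8991728770090675, -0.43708965807808553, -0.020994476712189746], [-0.22792525199227504, -0.4268491283187895, -0.8751285055109036], [0.37354814516403945, 0.7916769874479564, -0.48343492921988357]], 't': [-498.9537616616569, 197.90251955865062, 721.5615754848164]}
top {'camera_matrix': [[619.1974464692913, 0.0, 320.00884887308575], [0.0, 619.1974464692913, 234.19981454305665], [0.0, 0.0, 1.0]], 'k1': -0.17395477813121188, 'R': [[-0.025277307157362882, -0.9996794256093154, -0.0014504331426352269], [-0.9844369233024718, 0.02514424920088548, -0.17393018936023444], [0.17391090184814634, -0.0029686268800051745, -0.9847569169459086]], 't': [-45.89136243979477, 534.8291726757095, 1226.4751106026677]}
wrist {'camera_matrix': [[401.1268861670974, 0.0, 326.2739934394678], [0.0, 401.1268861670974, 239.41270528186598], [0.0, 0.0, 1.0]], 'k1': -0.048671632047497984, 'mount': [[0.00021028021104494248, 0.9622942456718478, 0.2720105522384744, -69.86493249673337], [-0.0007316923434686337, -0.27201033737965996, 0.9622940512051995, -131.06192537957133], [0.9999997102042303, -0.0004013794345902955, 0.0006469049405714713, -1.821036342729454], [0.0, 0.0, 0.0, 1.0]]}
0.15 [-1.57214382e+00 -1.14174880e-04 -3.60738186e-01] [229.32064726 607.7069857  241.61145405]
```

View pics/scene0.png

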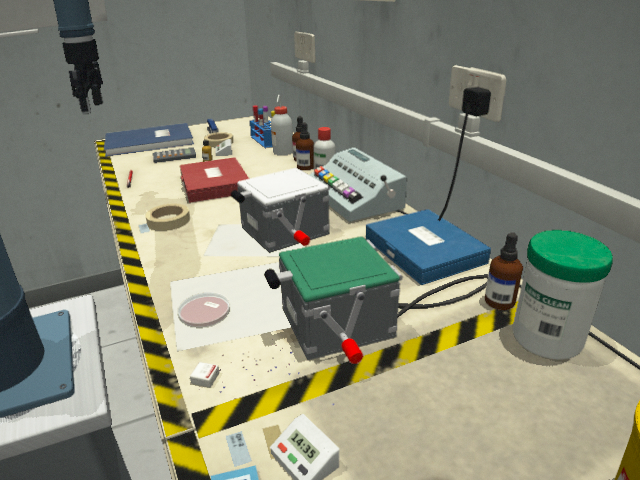

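View pics/top0.png

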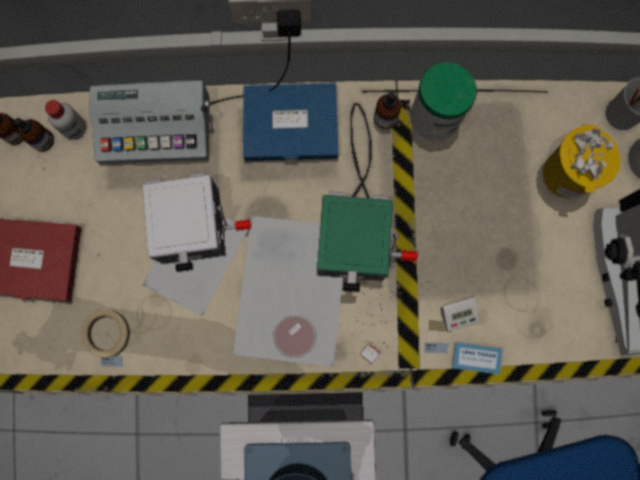

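The scene view shows the green case nearest the camera and its red pad at (352,352). In the top view the grip is at about (352,281) and the pad at (408,256). I'll enlarge both areas.

```bash
python3 - <<'E'
import cv2
a=cv2.imread("pics/top0.png")[180:300,300:440]; cv2.imwrite("pics/topc.png",cv2.resize(a,None,fx=5,fy=5,interpolation=cv2.INTER_CUBIC))
a=cv2.imread("pics/scene0.png")[230:370,250:410]; cv2.imwrite("pics/scenec.png",cv2.resize(a,None,fx=4,fy=4,interpolation=cv2.INTER_CUBIC))
E
```

```text
(no output)
```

View pics/topc.png

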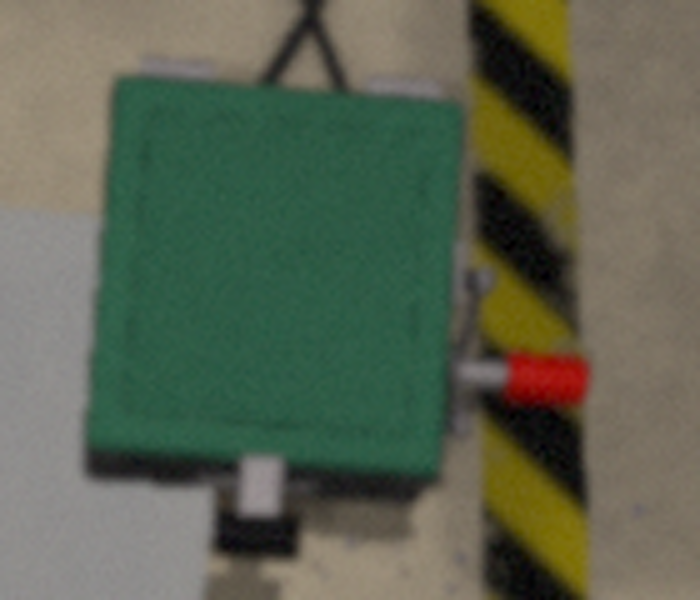

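View pics/scenec.png

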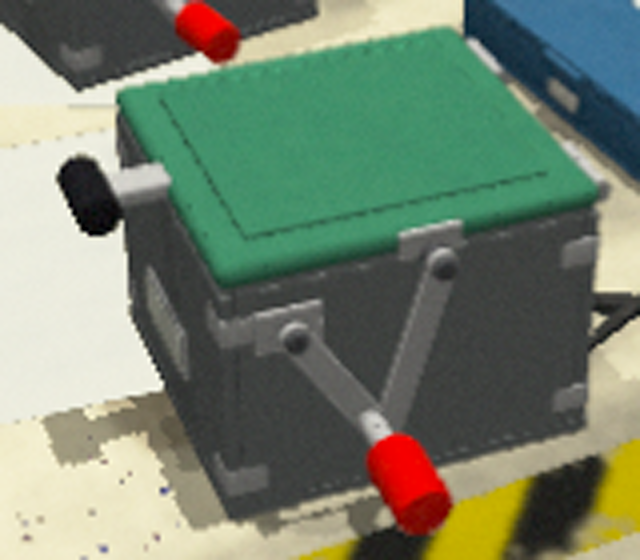

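```bash
cat > h.py <<'E'
import numpy as np, cv2
from cell import r, imaging, order, telemetry
def proj(c,X):
    X=np.atleast_2d(X); p=X@np.array(c["R"]).T+np.array(c["t"]); s=p[:,:2]/p[:,2:]
    s=s*(1+c["k1"]*(s**2).sum(1,keepdims=True)); K=np.array(c["camera_matrix"])
    return s@K[:2,:2].T+K[:2,2]
E
python3 - <<'E'
from h import *
from scipy.optimize import least_squares
T=imaging.camera("top");S=imaging.camera("scene")
# case frame: grip x=75-178=-103,z=111 ; front of lid x=-75
obj=np.array([[75,70,115],[75,-70,115],[-75,-70,115],[-75,70,115],[-103,0,111]],float)
u=(np.array([[118,78],[463,103],[440,475],[90,447],[256,533]])+.5)/5-.5+[300,180]
so=np.array([[-103,0,111]],float); us=(np.array([[90,195.]])+.5)/4-.5+[250,230]
# pad centre local x unknown (5th.. param)
up=(np.array([548,379])+.5)/5-.5+[300,180]; ups=(np.array([410,483])+.5)/4-.5+[250,230]
def W(p,o):
    c,s=np.cos(p[2]),np.sin(p[2]); return o@np.array([[c,-s,0],[s,c,0],[0,0,1]]).T+[p[0],p[1],0]
def f(p):
    pad=np.array([[p[3],-117,41]])
    return np.r_[(proj(T,W(p,obj))-u).ravel(),(proj(S,W(p,so))-us).ravel(),(proj(T,W(p,pad))-up).ravel(),(proj(S,W(p,pad))-ups).ravel()]
s=least_squares(f,[600,-80,0,-30]); p=s.x
print(p); print(s.fun.reshape(-1,2).round(1).tolist())
print(W(p,np.array([[-103,0,111],[p[3],-117,41],[75,0,105]])))
E
```

```text
[ 5.20033984e+02 -1.27371608e+02 -1.06371949e-01 -2.20682318e+01]
[[-0.9, -1.4], [0.9, -0.7], [0.8, 0.5], [-1.6, 0.4], [0.3, 0.7], [-0.1, 0.6], [-0.4, -0.1], [0.1, 0.6]]
[[ 417.6161564  -116.43594762  111.        ]
 [ 485.66842387 -241.36728877   41.        ]
 [ 594.61007134 -135.33446806  105.        ]]
```

```bash
cat >> h.py <<'E'
P=np.array([520.0,-127.4,-0.106]); YAW=P[2]
def W(o):
    c,s=np.cos(YAW),np.sin(YAW); return np.atleast_2d(o)@np.array([[c,-s,0],[s,c,0],[0,0,1]]).T+[P[0],P[1],0]
DOWN=[-np.pi/2,0,YAW]
def grip(th):
    a=th+np.arctan2(6,178); R=np.hypot(6,178)
    return W([75-R*np.cos(a),0,105+R*np.sin(a)])[0]
def shot(cam,name,crop=None,f=1):
    c=imaging.camera(cam); a=c["pixels"][:,:,::-1]
    if crop: x0,x1,y0,y1=crop; a=cv2.resize(a[y0:y1,x0:x1],None,fx=f,fy=f,interpolation=cv2.INTER_CUBIC)
    cv2.imwrite(f"pics/{name}.png",a); return c
E
python3 - <<'E'
from h import *
g=grip(0); q=r.solve_ik(g+[0,0,70],DOWN); q2=r.solve_ik(g+[0,0,-9],DOWN); print(g,q,q2)
r.goto(g+[0,0,70],DOWN); r.command_gripper(54)
print(telemetry.get_time(),telemetry.get_ee_pos(),telemetry.get_orientation(),telemetry.get_ft_force())
Rm=cv2.Rodrigues(np.zeros(3))[0]
from scipy.spatial.transform import Rotation as Ro
p=telemetry.get_ee_pos();R=Ro.from_euler('xyz',telemetry.get_orientation()).as_matrix()
c=shot("wrist","w1"); M=np.array(c["mount"])
Rc=(R@M[:3,:3]).T; tc=-Rc@(R@M[:3,3]+p); c["R"]=Rc;c["t"]=tc
print(proj(c,np.array([g, W([-103,17,111])[0],W([-103,-17,111])[0],W([-75,70,115])[0],W([-75,-70,115])[0]])).round(1))
E
```

```text
[ 417.57811239 -116.50243429  111.        ] [-0.30399504  0.29010661  0.55371403  2.16545044 -0.22493405  0.74016455
  1.8629693 ] [-0.1012423   0.43189996  0.32371665  2.20556468 -0.26230091  0.53925958
  1.88576022]
3.3167 [ 417.62792949 -116.43442799  180.99706603] [-1.57080379e+00 -1.39762371e-05 -1.05862957e-01] [-0.99885378  0.21467237  0.68289592]
[[328.8 263.7]
 [360.8 263.7]
 [296.7 263.7]
 [457.6 314.7]
 [199.8 314.8]]
```

View pics/w1.png

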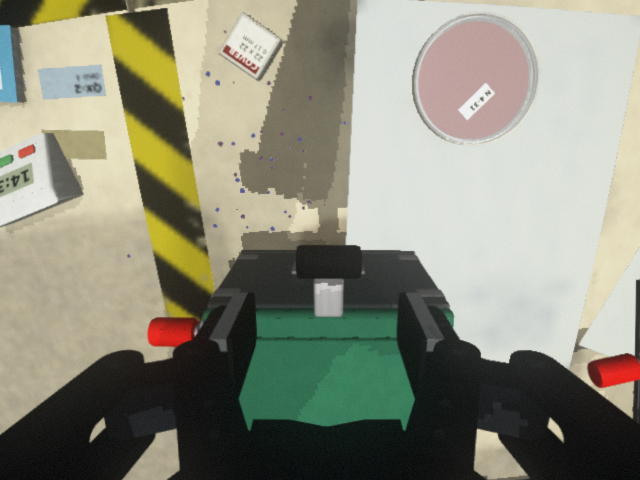

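The wrist view shows the grip centred at (329,261), with its ends at 297 and 361. The prediction was (329,264), so the pose is good to about 1 mm. Next I'll descend, grasp and raise the lid.

```bash
python3 - <<'E'
from h import *
off=np.array([0,0,-9.])
hit=r.servo_line(grip(0)+off,feed=80,until_force=12)
print(hit,telemetry.get_ee_pos())
r.command_gripper(30); print("w",telemetry.get_width(),telemetry.get_time(),telemetry.get_ft_force())
for th in np.linspace(0.15,1.2,8):
    r.servo_line(grip(th)+off,feed=70)
    print(round(th,2),np.round(telemetry.get_ft_force(),1),telemetry.get_width().__round__(1) )
d=(grip(1.36)-grip(1.2))
for th in (1.24,1.27,1.30,1.33):
    h=r.servo_line(grip(th)+off,feed=25,until_force=15)
    print(th,h,np.round(telemetry.get_ft_force(),1),np.round(telemetry.get_ee_pos()-off-grip(th),1))
    if h or np.linalg.norm(telemetry.get_ft_force())>25: break
r.hold(0.4)
print(telemetry.get_time())
shot("scene","s2",(200,480,130,370),2.8); shot("top","t2",(280,450,150,300),4)
E
```

```text
False [ 417.97304956 -116.61695189  102.37087558]
w 33.347331112825835 4.8167 [-1.82318484  3.78773153  9.36403034]
0.15 [ 3.6  3.9 -4.1] 32.7
0.3 [ 3.1  4.8 -4.9] 33.0
0.45 [ 3.4  4.6 -3.8] 32.8
0.6 [ 1.3  5.4 -4.7] 33.2
0.75 [ 0.6  5.4 -4.6] 32.3
0.9 [ 0.1  5.2 -3.9] 32.7
1.05 [-1.8  5.6 -3.2] 33.0
1.2 [-2.3  5.7 -2.6] 32.9
1.24 False [-2.1  5.1 -0.9] [-0.6  0.8  0. ]
1.27 False [-1.5  6.3 -0.7] [-0.6  0.8  0. ]
1.3 False [-0.9  5.8 -1.5] [-0.5  0.8  0. ]
1.33 False [-1.6  6.4 -1.1] [-0.4  0.8  0.1]
11.0167
```

View pics/s2.png

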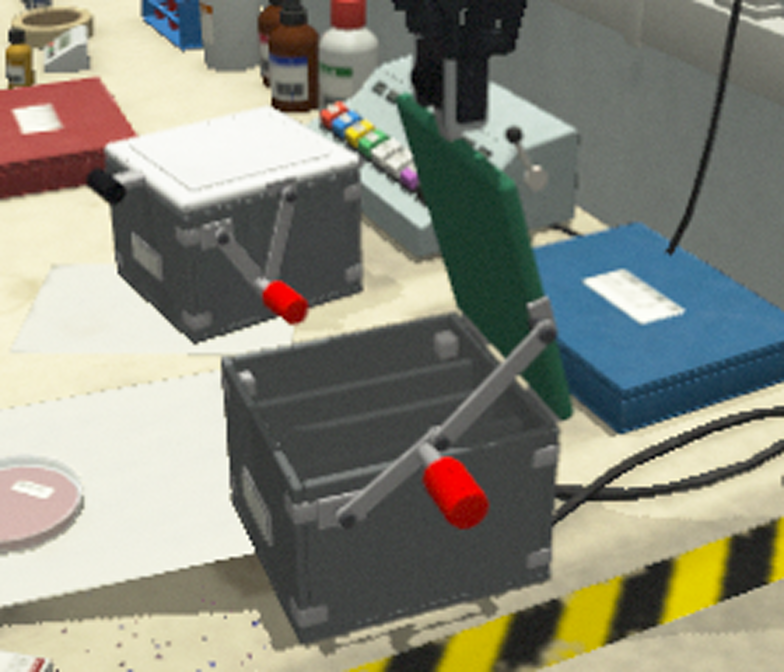

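The scene crop shows the lid nearly up, but the knee at (440,440) is still slightly below the straight line between the stay's ends. I'll keep raising until there is resistance.

```bash
python3 - <<'E'
from h import *
off=np.array([0,0,-9.])
f0=telemetry.get_ft_force()
for th in np.arange(1.35,1.47,0.02):
    h=r.servo_line(grip(th)+off,feed=25,until_force=12)
    f=telemetry.get_ft_force()
    print(round(th,2),h,np.round(f,1),np.round(telemetry.get_ee_pos()-off-grip(th),1))
    if h or np.linalg.norm(f-f0)>12: break
r.hold(0.4)
print(telemetry.get_time(),np.round(telemetry.get_ft_force(),1))
shot("scene","s3",(260,420,200,350),4)
E
```

```text
1.35 False [-8.6  7.3  4. ] [-2.9  1.  -0.4]
1.37 True [-5.   1.6  6.4] [-6.9  1.5 -1.2]
12.0333 [-4.9  0.9  5.9]
```

View pics/s3.png

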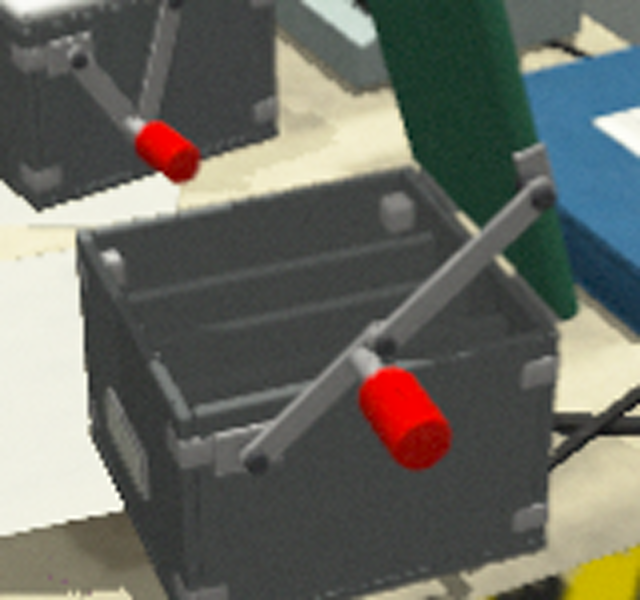

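The limit was felt, and the knee at about (372,340) looks just past straight. Releasing now.

```bash
python3 - <<'E'
from h import *
r.command_gripper(52); r.hold(0.3)
shot("scene","s4a",(260,420,200,350),4)
p=telemetry.get_ee_pos(); r.servo_line(p+[0,0,70],feed=120)
print(telemetry.get_time(),np.round(telemetry.get_ft_force(),1))
shot("scene","s4",(260,420,200,350),4);shot("top","t4",(290,430,170,290),5)
E
```

```text
13.4917 [-0.9  0.  -1.1]
```

View pics/s4.png

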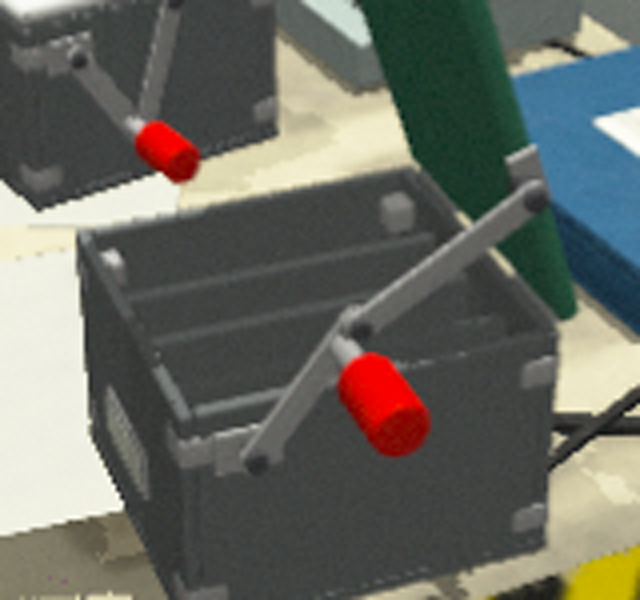

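View pics/t4.png

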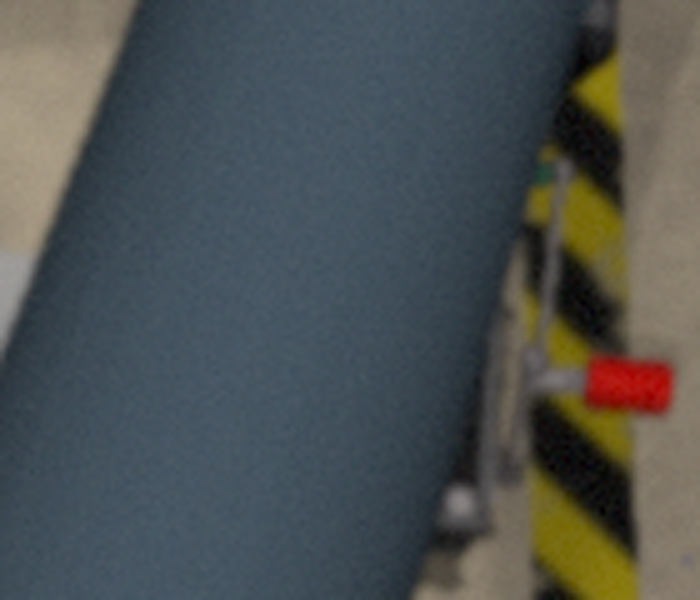

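The stay is locked: the knee is clearly above the line, and the lid stands with nothing touching it. The pad centre is at (383,404) in the scene crop and (630,386) in the top crop. Next I'll locate it and check that the arm can reach it with the tool tilted outward.

```bash
python3 - <<'E'
from h import *
from scipy.optimize import least_squares
T=imaging.camera("top");S=imaging.camera("scene")
ut=(np.array([630,386])+.5)/5-.5+[290,170]; us=(np.array([383,404])+.5)/4-.5+[260,200]
s=least_squares(lambda X:np.r_[proj(T,X)[0]-ut,proj(S,X)[0]-us],[490,-240,126]); X=s.x
print(X,s.fun.round(2)); c,sn=np.cos(YAW),np.sin(YAW); d=X[:2]-P[:2]; print("local",c*d[0]+sn*d[1],-sn*d[0]+c*d[1])
from scipy.spatial.transform import Rotation as Ro
for t in (0.3,-0.3):
  for base in (0,np.pi):
    o=(Ro.from_euler('z',YAW)*Ro.from_euler('x',t)*Ro.from_euler('z',base)*Ro.from_euler('x',-np.pi/2))
    e=o.as_euler('xyz'); print(t,base,e,"tool y",o.as_matrix()[:,1].round(2))
    for dz in (80,15,-50):
        q=r.solve_ik(X+[0,0,dz+11],e); print(dz,None if q is None else np.round(q,2))
E
```

```text
[ 489.24964886 -242.22137284  127.94853765] [-0.11  0.32  0.22 -0.05]
local -18.429471388013084 -117.43034675944311
0.3 0 [-1.27079633  0.         -0.106     ] tool y [ 0.03  0.29 -0.96]
80 [ 0.16  0.51  0.51  1.77 -0.55  1.14  2.39]
15 [ 0.2   0.6   0.46  1.81 -0.61  1.03  2.46]
-50 [ 0.25  0.69  0.39  1.83 -0.66  0.92  2.52]
0.3 3.141592653589793 [-1.87079633  0.          3.03559265] tool y [ 0.03  0.29 -0.96]
80 [-0.22  0.78  1.16  1.79 -0.93  1.4  -0.42]
15 [-0.17  0.86  1.09  1.83 -1.01  1.32 -0.35]
-50 [-0.13  0.94  1.    1.86 -1.1   1.24 -0.28]
-0.3 0 [-1.87079633  0.         -0.106     ] tool y [-0.03 -0.29 -0.96]
80 [-0.33  0.43  0.68  1.94  0.04  0.8   1.73]
15 [-0.3   0.54  0.65  1.99 -0.03  0.65  1.76]
-50 [-0.26  0.66  0.6   2.01 -0.11  0.52  1.79]
-0.3 3.141592653589793 [-1.27079633  0.          3.03559265] tool y [-0.03 -0.29 -0.96]
80 [-0.6   0.61  1.1   1.96 -0.34  0.82 -1.05]
15 [-0.57  0.76  1.09  2.   -0.57  0.73 -0.9 ]
-50 [-0.55  0.92  1.08  2.03 -0.83  0.68 -0.71]
```

```bash
python3 - <<'E'
from h import *
from scipy.spatial.transform import Rotation as Ro
o=Ro.from_euler('z',YAW)*Ro.from_euler('x',0.3)*Ro.from_euler('x',-np.pi/2); E=o.as_euler('xyz'); ty=o.as_matrix()[:,1]
def tip(lx,ly,z): return W([lx,ly,z])[0]-11*ty
r.command_gripper(0)
r.servo_line(tip(-15,-150,340),feed=200)
r.servo_line(tip(-15,-112,240),feed=200,orientation=E)
r.servo_line(tip(-15,-112,146),feed=120)
h=r.servo_line(tip(-15,-112,134),feed=40,until_force=6)
print("contact",h,telemetry.get_time(),telemetry.get_ee_pos()+11*ty,np.round(telemetry.get_ft_force(),1),telemetry.get_width())
shot("scene","s5",(240,440,150,350),3.5)
E
```

```text
contact True 17.125 [ 495.85835734 -238.00896619  137.54467989] [ 1.4 -1.3  3.8] 0.010372010875397308
```

View pics/s5.png

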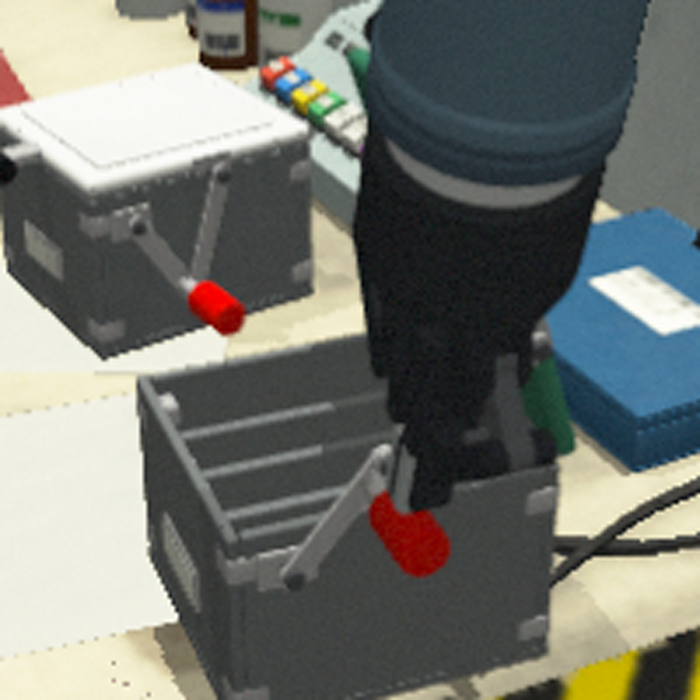

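The fingertips are on top of the pad at z ≈ 137.5, where contact was expected (126 + 11). Pushing down now.

```bash
python3 - <<'E'
from h import *
from scipy.spatial.transform import Rotation as Ro
o=Ro.from_euler('z',YAW)*Ro.from_euler('x',0.3)*Ro.from_euler('x',-np.pi/2); ty=o.as_matrix()[:,1]
def tip(lx,ly,z): return W([lx,ly,z])[0]-11*ty
for dz in (8,18,28,38,48,55):
    h=r.servo_line(tip(-15+12*dz/50,-112,137-dz),feed=45,until_force=20)
    print(dz,h,np.round(telemetry.get_ft_force(),1),np.round(telemetry.get_ee_pos()+11*ty,1))
    if h: break
r.hold(.2); shot("scene","s6",(240,440,150,350),3.5)
print(telemetry.get_time(),telemetry.get_ft_force())
E
```

```text
8 False [ 0.3  0.7 -0.6] [ 494.5 -237.1  128.6]
18 False [-0.9 -0.3 -0.2] [ 496.8 -237.4  118.3]
28 False [ 0.2  0.1 -0.6] [ 499.7 -237.7  108.6]
38 False [ 0.4 -0.  -0.1] [ 502.1 -238.    98.6]
48 False [0.4 0.4 0.3] [ 504.5 -238.2   88.6]
55 False [ 0.7  1.1 -0.2] [ 506.2 -238.4   81.7]
19.5667 [-0.27824284 -0.15211917 -0.52806191]
```

View pics/s6.png

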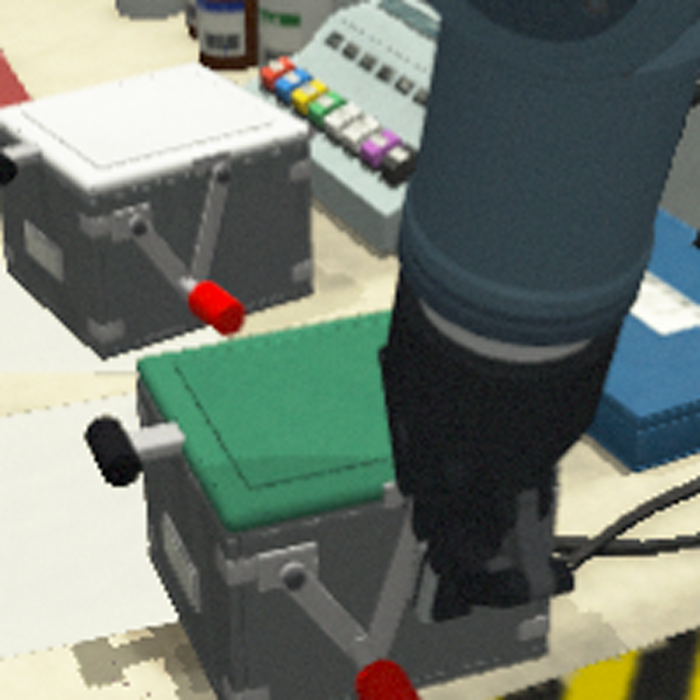

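The lid has already closed and nothing touches the tool. I'll withdraw outward and up, then check.

```bash
python3 - <<'E'
from h import *
p=telemetry.get_ee_pos()
r.servo_line(p+[-2,-25,20],feed=80); r.servo_line(p+[-5,-90,180],feed=150)
r.hold(.5)
print(telemetry.get_time(),np.round(telemetry.get_ft_force(),1))
shot("scene","s7",(200,420,150,370),3)
E
```

```text
21.9167 [-0.2  0.5  0. ]
```

View pics/s7.png

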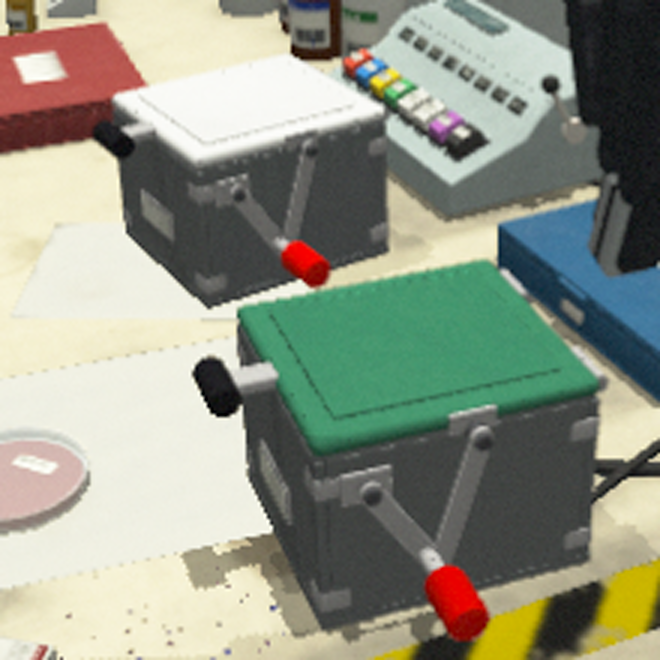

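The green lid is shut with its stay folded (pad at (457,602) in the crop), the same as at the start. The white lid is shut and the gripper is clear of everything, so I'm handing in.

```bash
python3 - <<'E'
from h import *
order.finish_job()
E
```

```text
the job is handed in; nothing more can be done
```

The stay works, and the job is handed in at about 22 s of the 43 s allowed.

- **Raising:** I lifted the green lid by its grip until it reached its limit, felt as a force change of about 12 N. On letting go, the lid stood open by itself, and the picture showed the knee past the straight line, so it was locked.
- **Closing:** I pushed the red pad down with the closed fingertips. The stay folded and the lid closed fully.
- **Last checks:** The final picture shows the green lid shut with its stay folded as at the start. The white lid is shut, the gripper is clear of everything, and the tool force is about 0 N.

Two readings did not match what I expected:

- **Lid limit:** By my pose estimate the limit came at a lid angle of about 1.33–1.37 rad, against the stated 1.29. I put this down to the calibration or to slip of the grip in the fingers.
- **Pad force:** Apart from about 4 N at first contact, the force had dropped to about 0 N by the first check, 9 mm down. The stated dead point is at 7 mm, but the knee spring should act until 45 mm. The pad seems to have dropped ahead of the fingers early, but the stay still folded and the lid closed.

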